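Flip the round loupe lens down over the glass nugget

ROBOT

A 6-joint arm with a two-finger parallel gripper is mounted at the origin on a cart in front of the work surface, level with it; the furniture and walls round the work are solid. World frame = base frame: x ahead of the robot, y to its left, z up, the work surface at z = 0. Lengths are in m, angles in degrees, forces in N, time in s.
With the tool pointing down it reaches from about 0.35 to 0.725 m from the base axis. Payload 6 kg.
Tool frame: the origin (TCP) lies midway between the tips of the shut fingers; the grasp point (between the pads) lies 19 mm behind it (pinch_z is the distance from the TCP to the grasp point, in m); z points along the fingers, y is the line along which they close (so a half turn about z gives the same grasp; the last joint's range is limited). The gripper opens to 85 mm and grips with 20 to 120 N. Pads are 22 mm wide; open, the fingers measure 114 mm over their backs; the gripper's body (76 mm by 85 mm) begins 54 mm behind the grasp point. The pads swing forward as they close: fully open they stand 13 mm farther back than shut.
Start: joints at [82.89, 2.303, 4.859, 0, -92.561, -19.12], TCP at [0.265, 0.538, 0.231] pointing down, gripper open.
Joint ranges: [-146.85, 146.85], [-73.84, 115.35], [-62.03, 85.46], [-188.31, 113.3], [-161.28, -10.13], [-171.36, 171.36]. Speed limits (degrees/s): [147.25, 147.25, 172.46, 180, 180, 180].

INTERFACE

Orientations are given as [roll, pitch, yaw] about the fixed x, y, z axes, in that order (R = Rz(yaw) Ry(pitch) Rx(roll)).
In Python, from cell import * gives the robot as it stands.
- The arm moves only by the tool step_arm, never from a script. Its argument "commands" is a list of rows, each an object of numbers: "tx", "ty", "tz": the shift along the tool's x, y, z in m; "roll": the turn about the tool's z in degrees. In form: [{"tx": .., "ty": .., "tz": .., "roll": ..}, ...]. A call has 1 to 20 rows; each row shifts and turns the commanded pose from where the row before left it, along the tool's axes as they then stand; what a row does not reach is not made up. A row lasts 1/8 s, in which the tool goes at most 62.5 mm and 10.7 degrees, less where a joint would pass 70% of its speed; a pose out of reach is approached as far as the arm can. A call is refused whole if a number of a shift passes 0.0625 or a number of a turn 10.7, either way. A call with a gripper value outside its range is refused whole. "fingers" is the closure, from -1 (fully open) to 1 (shut), set as the call begins (left out, the last holds). The fingers move at their own pace and stop on an object; "grip_force" is the grip in N (left out, the last holds). Time passes only in rows, so rows that do not move let the fingers close. It gives the time, the measured TCP pose, the force and the opening at its end, in the units of the state.
- read_state(): the state, without advancing time (a new reading comes with each control period).
- capture(name): name is "scene" or "top" or "wrist"; returns a dict with "img" (384x512x3 uint8, red, green, blue), "fx", "fy", "cx", "cy" (pixels), "rvec" (rotation vector, rad) and "tvec" (3), from world to camera coordinates, as OpenCV has them. Camera axes: x right, y down, z forward; pixel columns grow to the right and rows downward; lengths in m; the calibration is good to about 2 mm. The wrist camera is an equidistant fisheye: a pixel r from the principal point sees the ray r / f radians off the axis. A picture is of the moment at which its call begins. There is no depth.
- job_done(): hands the job in, once; it reports no verdict.
The state is a dict: "time_s": time; "joint_pos": joint angles; "qd": joint speeds; "joint_torque": joint torques, N m; "ee_pos": TCP position; "tcp_rot": TCP orientation; "force": force on the tool from outside, world axes, zero at the start; "torque": the same for the moment, N m; "finger_gap": opening from 0.0 (shut) to 1.0 (fully open).
Only numpy, scipy, OpenCV 4.12 (cv2) and the standard library are available. Lean on these libraries where they do the work, as an engineer would, in place of code of your own. Each camera call takes 0.05 s, during which the arm holds its last target. There are 200 camera calls.

TASK

Two small flip loupes stand on the work table, each with its lens parked upright. Tip the round lens forward past its snap point, so that it springs fully down and lies level over the glass nugget on its stage. Leave the square lens parked, and the nugget under the round lens where it lies.

Things in the scene. Friction and masses are not known exactly. Their poses are not given: they have to be found in the camera images.
- round_loupe: Fixed stand of the loupe with the ROUND lens: grey base 130 x 74 x 12 mm, long side along x. Origin: centre of its underside; x points from the front (stage side, nearer the robot) to the back (hinge side), z up. Hinge axis along y at x = +45, z = 55 mm, between two cheeks (54 mm over all, tops at z = 65 mm). White stage 50 mm wide at x = -11 mm, top at z = 16 mm, carries the nugget.
- round_loupe_tab (a point): Centre of the black thumb tab at the free end of the round lens (moves with it): 24 mm wide (along y), 20 mm long, 8 mm thick, 94 mm from the hinge axis, its end 104 mm from it. The lens frame between is 8 mm thick, 64 mm in diameter, centred 56 mm from the hinge axis. Parked, the tab's end is at about x = +89, z = 149 mm of the stand; flipped down, at x = -59, z = 55 mm.
- round_loupe_lens (a joint): Angle of the round lens (rad): 0 parked, leaning 25 degrees back (to the stand's +x); 0.44 upright; grows as it tips forward (to -x); 2.01 level over the stage, at its stop. Bistable spring: before the snap point at about 0.95 (30 degrees forward of upright) the lens springs back to 0, past it by itself to 2.01. Starting it takes about 2 N at the tab, less and less up to the snap point.
- square_loupe: Fixed stand of the other loupe, alike in every way and size but that its lens frame is SQUARE, 64 x 64 mm; same frame (origin under the middle of the base, x to the hinge side). To be left alone. Another nugget lies on its stage. The stands' origins are at least 120 mm apart.
- square_loupe_lens (a joint): Angle of the square lens about its hinge (rad), read in the same way: 0 parked. It is to stay parked.
- nugget_center (a point): Centre of the domed glass nugget, 23 mm wide and 10 mm high, that lies loose on the stage of the round loupe.

How it is judged:
By the outcome, as a careful person would: the job done as asked, in the order asked, and still so for the second after the job is handed in, with the robot touching nothing.
It also fails if it takes over 26 s, if anything falls off the work surface, if the arm or the gripper's body presses on something with over 40 N, if the wrist force passes 120 N, or if a joint passes its speed limit or range.

## Working session

There is one attempt and no reset: what is moved stays moved. The work goes in short steps, Python scripts to look and compute and a tool call to move; the robot and the scene stay as the last step left them, time stands still between calls to the robot, and variables do not carry over. Pictures are saved under pics/ and viewed, on a budget of 10 in all, crops included, one or two more only if the job needs it, and the job is handed in when it is done.

Besides the shell and the picture viewer there is one more tool, called after "Emit:" as name(argument=value, ...), one argument or row to a line, values as JSON. step_arm: Moves the arm, as the interface text tells. Its arguments: {"type":"object","properties":{"commands":{"type":"array"},"fingers":{"type":"number"},"grip_force":{"type":"number"}},"required":["commands"]}

```bash
ls; mkdir -p pics; python3 - <<'E'
from cell import *
import cv2,numpy as np
for n in ("scene","top"):
    c=capture(n); cv2.imwrite(f"pics/{n}0.png",cv2.resize(c["img"][:,:,::-1],(800,600),interpolation=cv2.INTER_CUBIC))
    np.savez(f"{n}0.npz",**c); print(n,c["fx"],c["fy"],c["cx"],c["cy"],c["rvec"],c["tvec"])
s=read_state(); print(s)
E
```

```text
pics
scene 360.96360811799235 360.96360811799235 258.39181182017 182.17948785082598 [ 1.27683325 -2.37543772  0.83751113] [0.25576713 0.45812783 0.63429702]
top 493.8125810873127 493.8125810873127 265.8091935980736 189.7452997065149 [ 2.1621859  -2.12102273  0.18632328] [-0.0880013   0.58400139  0.86679956]
{'time_s': 0.1, 'joint_pos': array([ 8.28913069e+01,  2.33655865e+00,  4.80893237e+00, -2.41279369e-02,
       -9.25614121e+01, -1.91190495e+01]), 'qd': array([ 0.04551378, -0.0574285 ,  0.03821691,  0.1665248 , -0.00045574,
       -0.01086536]), 'joint_torque': array([-5.17333770e-03, -3.69342363e+01,  3.48280621e+01,  6.95189908e+00,
       -4.58206952e-03,  5.78312694e-06]), 'ee_pos': array([0.26496946, 0.53800002, 0.23037141]), 'tcp_rot': array([ 1.79907978e+02, -6.38702512e-03, -2.62266779e+01]), 'force': array([-0.97124796,  0.07371352, -0.28193721]), 'torque': array([ 0.01906993, -0.01437221,  0.0303721 ]), 'finger_gap': 1.0038435401092383}
```

View pics/scene0.png

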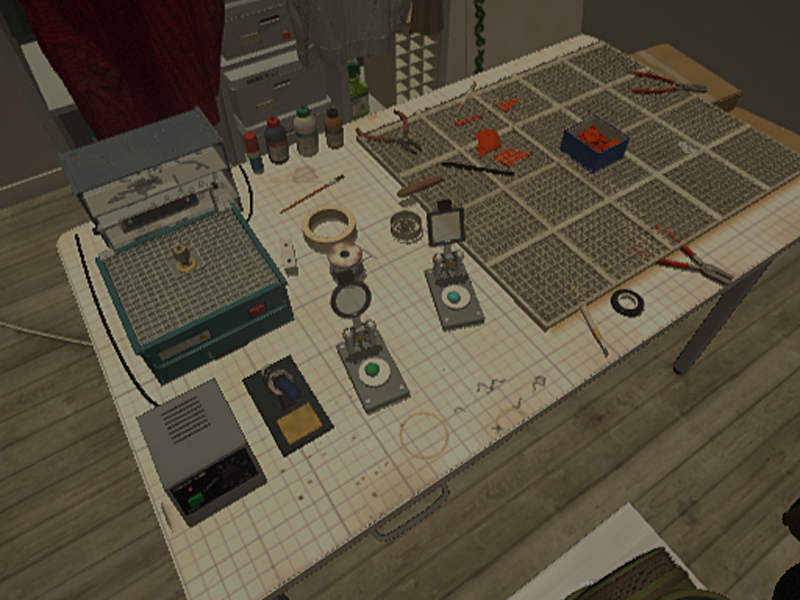

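View pics/top0.png

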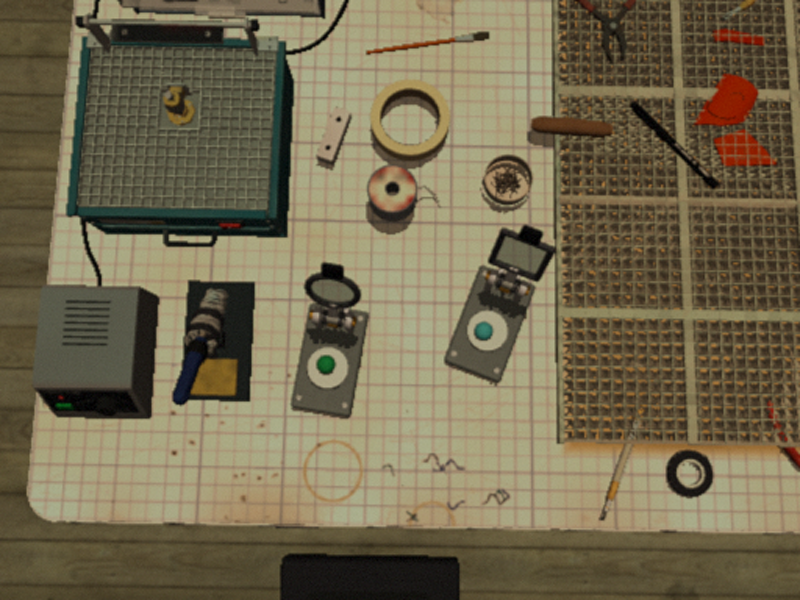

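Round loupe is the left one: in the top view its nugget is at (326,365) and tab at about (333,271); in the scene view the nugget is at (372,370) and the lens at (350,298). The square one is right of it, at (484,331) in the top view. I'll enlarge both views around the round loupe.

```bash
python3 - <<'E'
import cv2,numpy as np
out=[]
for n,(x,y,w,h) in {"top":(180,160,80,112),"scene":(205,170,80,112)}.items():
    im=np.load(n+"0.npz")["img"][y:y+h,x:x+w,::-1]
    im=cv2.resize(im,None,fx=5,fy=5,interpolation=cv2.INTER_CUBIC)
    im=np.clip(im*1.6,0,255).astype('u1')
    out.append(im)
cv2.imwrite("pics/crop.png",np.hstack(out))
E
```

```text
(no output)
```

View pics/crop.png

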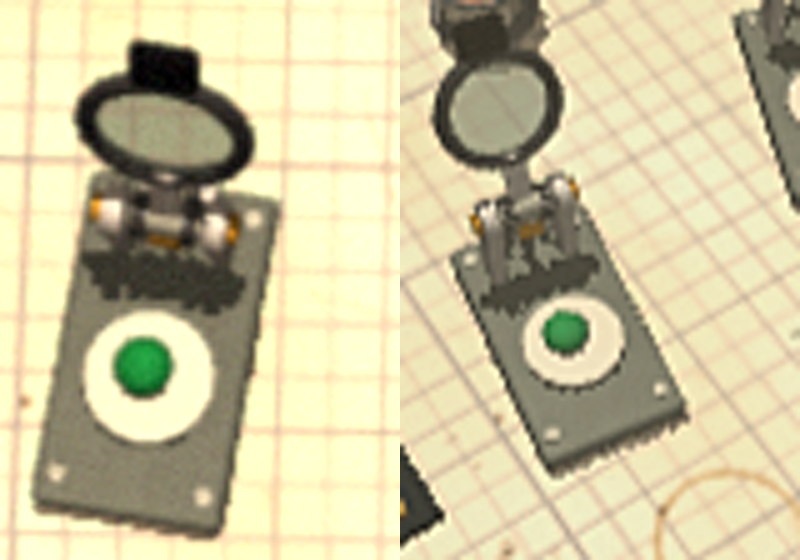

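```bash
cat > h.py <<'E'
import cv2,numpy as np
from scipy.optimize import least_squares
C={n:dict(np.load(n+"0.npz")) for n in("top","scene")}
O={"top":(180,160,0),"scene":(205,170,400)}
def full(n,p): ox,oy,s=O[n]; return np.array([(p[0]-s+.5)/5-.5+ox,(p[1]+.5)/5-.5+oy])
def proj(n,P):
    c=C[n];K=np.array([[c["fx"],0,c["cx"]],[0,c["fy"],c["cy"]],[0,0,1.]])
    return cv2.projectPoints(np.float64(P).reshape(-1,1,3),c["rvec"],c["tvec"],K,None)[0].reshape(-1,2)
a=np.radians(25)
def lp(r,th=0): return (45+r*np.sin(a-th),0,55+r*np.cos(a-th))
M={"FL":(-65,37,12),"FR":(-65,-37,12),"BL":(65,37,12),"BR":(65,-37,12),"stage":(-11,0,16),"nug":(-11,0,21),"lens":lp(56),"tab":lp(94)}
T={"FL":(36,497),"FR":(220,525),"BR":(279,203),"BL":(95,172),"stage":(148,376),"lens":(166,127),"tab":(165,68),"nug":(145,366)}
S={"FL":(548,462),"FR":(685,407),"BL":(450,258),"stage":(574,340),"lens":(498,107),"tab":(482,40),"nug":(566,331)}
def W(q,P):
    x,y,z,w=q;c,s=np.cos(w),np.sin(w);P=np.array(P)/1000
    return P@np.array([[c,s,0],[-s,c,0],[0,0,1]])+[x,y,z]
if __name__=="__main__":
    def res(q,keys=lambda k:k!="nug"):
        return np.concatenate([ (proj(n,W(q,M[k]))[0]-full(n,p)) for n,D in(("top",T),("scene",S)) for k,p in D.items() if keys(k)])
    r=least_squares(res,[.5,.2,0,0],loss="soft_l1");q=r.x
    print("pose",q[:3],np.degrees(q[3]));
    v=res(q).reshape(-1,2).round(1);print(v.tolist())
    for k in("nug","stage","tab","lens","FL","BL","FR"):
        t=least_squares(lambda P:np.concatenate([proj(n,P)[0]-full(n,D[k]) for n,D in(("top",T),("scene",S))]),W(q,M[k]))
        print(k,t.x.round(4),"model",W(q,M[k]).round(4),"res",abs(t.fun).max().round(2))
    np.save("q.npy",q)
E
python3 h.py
```

```text
pose [ 0.51483918  0.02654734 -0.00381795] -8.466627512089879
[[-1.7, 0.3], [0.1, 1.3], [0.4, -1.6], [-0.6, -1.7], [0.3, -0.6], [-0.1, 0.3], [-0.1, -0.7], [0.1, 0.9], [1.3, -0.1], [-0.0, -0.9], [0.3, 0.2], [0.7, 0.9], [0.2, 0.3]]
nug [0.5066 0.0298 0.0191] model [0.504  0.0282 0.0172] res 0.6
stage [0.5029 0.0287 0.015 ] model [0.504  0.0282 0.0122] res 0.29
tab [0.5974 0.0141 0.1384] model [0.5986 0.0141 0.1364] res 0.42
lens [0.5832 0.0165 0.1046] model [0.5828 0.0164 0.1019] res 0.48
FL [0.4573 0.0704 0.0075] model [0.456  0.0727 0.0082] res 0.63
BL [0.5821 0.0533 0.0062] model [0.5846 0.0536 0.0082] res 0.61
FR [0.4479 0.0005 0.004 ] model [ 0.4451 -0.0005  0.0082] res 0.31
```

Stand pose is about (0.515, 0.027), yaw −8.5°. Triangulated tab height of 138 mm and stage height of 15 mm agree with the text. Plan: shut the fingers, align with the stand, pass over at z 0.23, come down behind the tab and pull it towards the robot.

Emit:
step_arm(
  commands=[
    {"roll":-8.85},
    {"roll":-8.85},
    {"tx":0.028,"ty":0.0293},
    {"tx":0.028,"ty":0.0293},
    {"tx":0.028,"ty":0.0293},
    {"tx":0.028,"ty":0.0293},
    {"tx":0.028,"ty":0.0293},
    {"tx":0.028,"ty":0.0293},
    {"tx":0.028,"ty":0.0293},
    {"tx":0.028,"ty":0.0293},
    {"tx":0.028,"ty":0.0293},
    {"tx":0.028,"ty":0.0293},
    {"tx":0.028,"ty":0.0293},
    {"tx":0.028,"ty":0.0293},
    {"tx":0.028,"ty":0.0293},
    {"tx":0.028,"ty":0.0293},
    {"tx":0.028,"ty":0.0293},
    {"tx":0.028,"ty":0.0293},
  ],
  fingers=1,
)

```text
invalid input at $.commands[0]: expected keys tx, ty, tz, roll
```

Emit:
step_arm(
  commands=[
    {},
  ],
)

```text
invalid input at $.commands[0]: expected keys tx, ty, tz, roll
```

Emit:
step_arm(
  commands=[
    {"tx":0,"ty":0,"tz":0,"roll":-8.85},
    {"tx":0,"ty":0,"tz":0,"roll":-8.85},
    {"tx":0.028,"ty":0.0293,"tz":0,"roll":0},
    {"tx":0.028,"ty":0.0293,"tz":0,"roll":0},
    {"tx":0.028,"ty":0.0293,"tz":0,"roll":0},
    {"tx":0.028,"ty":0.0293,"tz":0,"roll":0},
    {"tx":0.028,"ty":0.0293,"tz":0,"roll":0},
    {"tx":0.028,"ty":0.0293,"tz":0,"roll":0},
    {"tx":0.028,"ty":0.0293,"tz":0,"roll":0},
    {"tx":0.028,"ty":0.0293,"tz":0,"roll":0},
    {"tx":0.028,"ty":0.0293,"tz":0,"roll":0},
    {"tx":0.028,"ty":0.0293,"tz":0,"roll":0},
    {"tx":0.028,"ty":0.0293,"tz":0,"roll":0},
    {"tx":0.028,"ty":0.0293,"tz":0,"roll":0},
    {"tx":0.028,"ty":0.0293,"tz":0,"roll":0},
    {"tx":0.028,"ty":0.0293,"tz":0,"roll":0},
    {"tx":0.028,"ty":0.0293,"tz":0,"roll":0},
    {"tx":0.028,"ty":0.0293,"tz":0,"roll":0},
    {"tx":0,"ty":0,"tz":0,"roll":0},
    {"tx":0,"ty":0,"tz":0,"roll":0},
  ],
  fingers=1,
)

```text
time_s: 2.6
ee_pos: [0.6385, 0.0082, 0.2307]
tcp_rot: [180.0, 0.1, -8.6]
force: [0.1, -0.6, -0.0]
finger_gap: -0.001
```

Emit:
step_arm(
  commands=[
    {"tx":0,"ty":0,"tz":0.025,"roll":0},
    {"tx":0,"ty":0,"tz":0.025,"roll":0},
    {"tx":0,"ty":0,"tz":0.025,"roll":0},
    {"tx":0,"ty":0,"tz":0.025,"roll":0},
    {"tx":0,"ty":0,"tz":0,"roll":0},
    {"tx":0,"ty":0,"tz":0,"roll":0},
  ],
)

```text
time_s: 3.35
ee_pos: [0.639, 0.0087, 0.133]
tcp_rot: [-180.0, -0.1, -8.5]
force: [0.7, -0.5, 0.3]
finger_gap: -0.002
```

```bash
cat > snap.py <<'E'
from cell import *
import cv2,numpy as np,sys
o=[]
for n,(x,y,w,h) in {"scene":(190,110,130,160),"wrist":(106,32,300,320)}.items():
    im=capture(n)["img"][y:y+h,x:x+w,::-1]
    o.append(np.clip(cv2.resize(im,None,fx=512/h*1.,fy=512/h,interpolation=cv2.INTER_CUBIC)*1.5,0,255).astype('u1')[:,:398 if n=="wrist" else None])
im=np.hstack(o);print(im.shape,[a.shape for a in o]);cv2.imwrite(f"pics/{sys.argv[1]}.png",im[:,:800]);s=read_state();print(s["time_s"],s["ee_pos"],s["force"])
E
python3 snap.py s1
```

```text
(512, 814, 3) [(512, 416, 3), (512, 398, 3)]
3.45 [0.63931209 0.0085009  0.1332428 ] [ 0.5549837  -0.04972139  0.27773294]
```

View pics/s1.png

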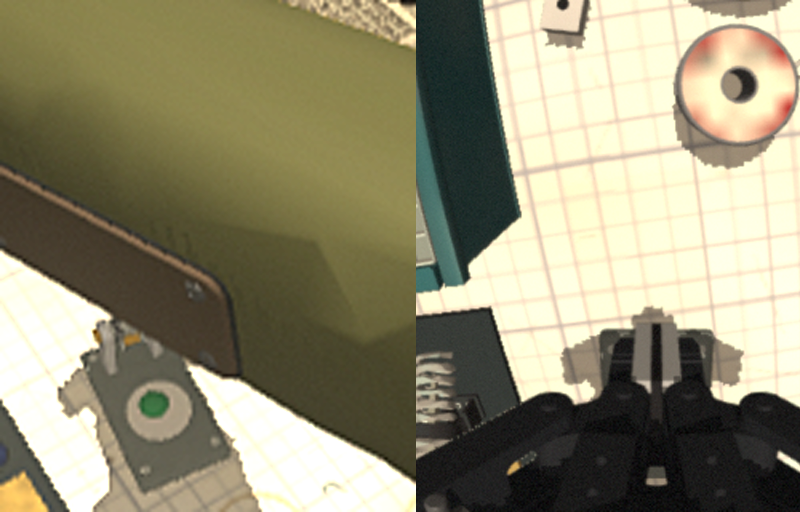

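Scene view: the arm hides the lens, and the nugget is at (154,404). Wrist view: the shut fingers stand clear behind the tab (650,350), with the spool at (738,85) well away. Now pulling.

Emit:
step_arm(
  commands=[
    {"tx":0,"ty":0,"tz":0.006,"roll":0},
    {"tx":-0.008,"ty":0,"tz":0,"roll":0},
    {"tx":-0.008,"ty":0,"tz":0,"roll":0},
    {"tx":-0.008,"ty":0,"tz":0,"roll":0},
    {"tx":-0.008,"ty":0,"tz":0,"roll":0},
    {"tx":-0.008,"ty":0,"tz":0,"roll":0},
  ],
)

```text
time_s: 4.2
ee_pos: [0.5991, 0.0141, 0.1263]
tcp_rot: [-180.0, -0.1, -8.5]
force: [2.8, -0.7, 1.6]
finger_gap: -0.0
```

Emit:
step_arm(
  commands=[
    {"tx":-0.008,"ty":0,"tz":0,"roll":0},
    {"tx":-0.008,"ty":0,"tz":0,"roll":0},
    {"tx":-0.008,"ty":0,"tz":0,"roll":0},
    {"tx":-0.008,"ty":0,"tz":0,"roll":0},
    {"tx":-0.008,"ty":0,"tz":0,"roll":0},
    {"tx":-0.008,"ty":0,"tz":0,"roll":0},
  ],
)

```text
time_s: 4.95
ee_pos: [0.5507, 0.0212, 0.1247]
tcp_rot: [180.0, 0.1, -8.5]
force: [1.1, -0.3, 0.0]
finger_gap: -0.002
```

Emit:
step_arm(
  commands=[
    {"tx":-0.008,"ty":0,"tz":0,"roll":0},
    {"tx":-0.008,"ty":0,"tz":0,"roll":0},
    {"tx":-0.008,"ty":0,"tz":0,"roll":0},
    {"tx":-0.008,"ty":0,"tz":0,"roll":0},
    {"tx":0,"ty":0,"tz":0,"roll":0},
    {"tx":0,"ty":0,"tz":0,"roll":0},
  ],
)

```text
time_s: 5.7
ee_pos: [0.5201, 0.026, 0.1254]
tcp_rot: [180.0, -0.0, -8.5]
force: [1.0, 0.5, 0.3]
finger_gap: 0.001
```

```bash
python3 snap.py s2
```

```text
(512, 814, 3) [(512, 416, 3), (512, 398, 3)]
5.8 [0.52010897 0.02588637 0.12524945] [0.67012891 0.02019855 0.75586589]
```

View pics/s2.png

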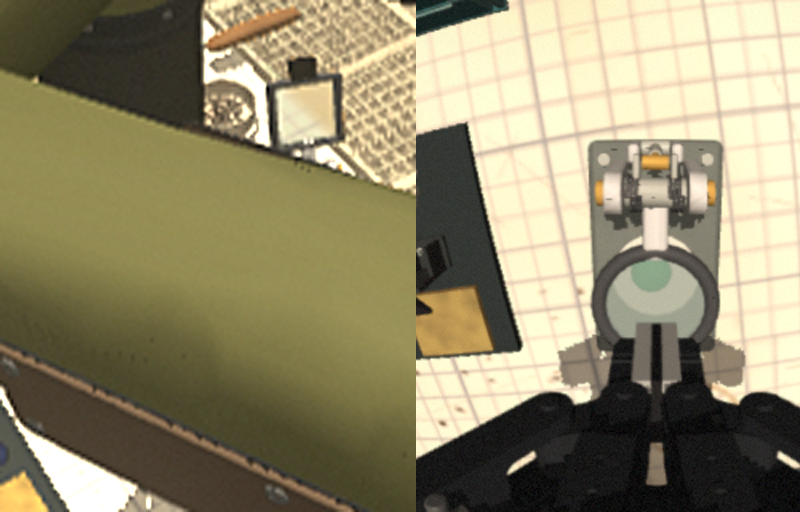

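Wrist view: the round lens (655,300) has snapped down over the stage, with the nugget seen through it. Scene view: the square lens (305,112) is still upright. Now I'll retreat upwards, then to the left, and check.

Emit:
step_arm(
  commands=[
    {"tx":0,"ty":0,"tz":-0.025,"roll":0},
    {"tx":0,"ty":0,"tz":-0.025,"roll":0},
    {"tx":0,"ty":0,"tz":-0.025,"roll":0},
    {"tx":0,"ty":0,"tz":-0.025,"roll":0},
    {"tx":-0.01,"ty":-0.035,"tz":0,"roll":0},
    {"tx":-0.01,"ty":-0.035,"tz":0,"roll":0},
    {"tx":-0.01,"ty":-0.035,"tz":0,"roll":0},
    {"tx":-0.01,"ty":-0.035,"tz":0,"roll":0},
    {"tx":-0.01,"ty":-0.035,"tz":0,"roll":0},
    {"tx":-0.01,"ty":-0.035,"tz":0,"roll":0},
    {"tx":-0.01,"ty":-0.035,"tz":0,"roll":0},
    {"tx":-0.01,"ty":-0.035,"tz":0,"roll":0},
    {"tx":-0.01,"ty":-0.035,"tz":0,"roll":0},
    {"tx":-0.01,"ty":-0.035,"tz":0,"roll":0},
    {"tx":-0.01,"ty":-0.035,"tz":0,"roll":0},
    {"tx":-0.01,"ty":-0.035,"tz":0,"roll":0},
    {"tx":0,"ty":0,"tz":0,"roll":0},
    {"tx":0,"ty":0,"tz":0,"roll":0},
  ],
)

```text
time_s: 8.05
ee_pos: [0.4638, 0.4589, 0.2249]
tcp_rot: [179.9, 0.0, -8.5]
force: [0.0, 0.4, 0.4]
finger_gap: -0.003
```

```bash
python3 - <<'E'
from cell import *
import cv2,numpy as np
o=[]
for n,(x,y,w,h) in {"top":(170,130,200,150),"scene":(190,110,130,160)}.items():
    im=capture(n)["img"][y:y+h,x:x+w,::-1]
    f=2.2 if n=="top" else 2.8
    im=np.clip(cv2.resize(im,None,fx=f,fy=f,interpolation=cv2.INTER_CUBIC)*1.5,0,255).astype('u1')
    o.append(cv2.copyMakeBorder(im,0,450-im.shape[0],0,0,cv2.BORDER_CONSTANT) if im.shape[0]<450 else im[:450])
im=np.hstack(o)[:,:800];cv2.imwrite("pics/s3.png",im)
# where nugget / level lens should appear in the views
import h
q=np.load("q.npy")
for n in("top","scene"):
    print(n,{k:h.proj(n,h.W(q,p))[0].round(1).tolist() for k,p in {"tab":h.lp(94,np.radians(115)),"lens":h.lp(56,np.radians(115))}.items()})
s=read_state();print(s["time_s"],s["ee_pos"])
E
```

```text
top {'tab': [203.4, 253.4], 'lens': [207.3, 232.6]}
scene {'tab': [245.5, 242.3], 'lens': [239.0, 229.4]}
8.15 [0.46402074 0.45842582 0.22556111]
```

View pics/s3.png

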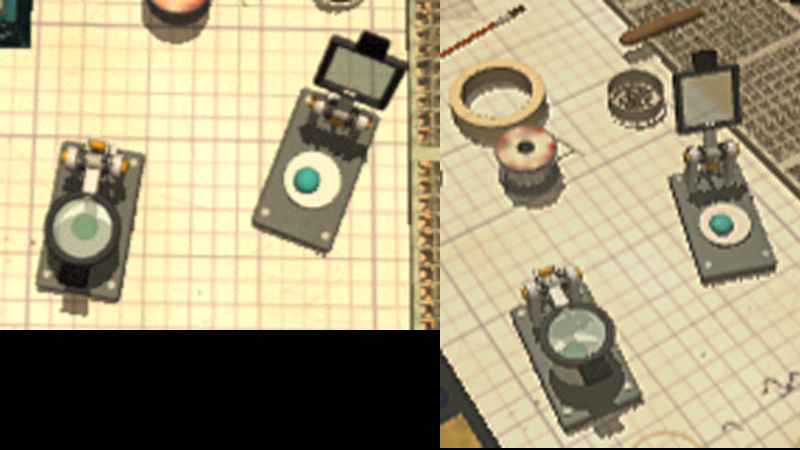

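Top view: the level tab at (74,274) maps to image (203.6,254.5), against (203.4,253.4) predicted. Scene view: the tab maps to (245.7,242.1), against (245.5,242.3) predicted. The nugget is at about (208.6,233.6), against (208.6,232.8) before. The square lens is still parked.

```bash
python3 -c "
from cell import *
print(job_done())"
```

```text
the job is handed in; nothing more can be done
None
```

The round lens is down and level over its nugget, the square lens is still parked, and the job is handed in. I pulled the round lens's tab forward from behind with the shut fingers until it snapped. Then I backed the arm off upwards and to the left, clear of everything. The last reading before hand-in was at 8.15 s of the 26 s limit, and the wrist force stayed under about 4 N at the readings I took.

**Lens:** in the last top and scene pictures its tab sits within about 1 pixel of where a level lens should put it.

**Nugget:** it shows within about 1 pixel of its first position, as seen through the lens in the top view.

**Square loupe:** its lens looks unchanged in both last views; I judged this by eye only.

**One mismatch:** the fitted stand height came out about 4 mm low, a little over the 2 mm stated for the calibration. It did not affect the pull.

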